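# Pry open the torque tester's cover

### The job

Someone left the orange electric screwdriver on top of the closed torque tester: lay it down flat on the blue mat. Then use the yellow-handled pry blade, pushed into the notch under the front edge of the tester's flush cover, to lever the cover open, and leave the cover standing at 60 degrees from closed. Finally lay the pry blade flat back on the black mat; leave the black caps and the jar where they stand.

Things in the scene. Friction and masses are not known exactly. Their poses are not given: they have to be found in the camera images.
- tester: fixed blue clamshell instrument, 130 mm (x) by 170 mm (y), case 50 mm high plus a grey cover of 8 mm, flush all round. Origin at the centre of its underside; own -x is its front, towards the robot
- notch (a point): middle of the notch's mouth on the tester's front face, 44.5 mm above the bench, marked by a yellow patch on the cover's edge. The notch cuts the 6 mm thick front wall right under the cover: 44 mm wide, from 39 to 50 mm above the bench; behind it the case is hollow down to 34 mm
- hinge_line (a point): middle of the cover's hinge, at the tester's rear edge, 50 mm above the bench; the hinge runs along the tester's y axis
- cover (a joint): the grey cover plate, 130 by 170 by 8 mm with a dark display on its underside: angle of the cover in rad: 0 closed, grows as the front edge rises, 1.047 is 60 degrees, at most 1.9. The hinge is stiff (about 0.2 N m): the cover stays where it is left
- cover_edge (a point): middle of the cover's front lower edge, above the notch when closed
- pry_blade: pry blade, loose, lies along its own x: yellow handle 90 mm long, 22 mm wide, 24 mm high, centred on the origin (centre of the handle's underside); flat steel blade 20 mm wide, 3 mm thick, sticks out to x = +122 mm, its mid-plane 12 mm above the underside. About 100 g. Starts on the black mat
- blade_tip (a point): middle of the blade's front end, 122 mm ahead of the pry blade's origin and 12 mm above its underside
- driver: orange electric screwdriver, loose, lies along its own x: boxy body 36 mm wide and 34 mm high from x = -80 to +50 mm, black nose (26 mm across) and steel bit on to x = +107 mm, 17 mm above the underside. Origin at the underside, under the body. About 280 g. Starts on the tester's cover
- mat_blue: flat blue mat 220 mm (x) by 130 mm (y), 3 mm thick, fixed; origin at the centre of its underside
- mat_black: flat black rubber mat 220 mm (x) by 130 mm (y), 3 mm thick, fixed; origin at the centre of its underside
- cap1: loose black moulded end cap, a solid disc 60 mm across and 36 mm tall standing on the bench; origin at the centre of its underside. A bystander: leave it alone
- cap2: loose black moulded end cap, a solid disc 60 mm across and 36 mm tall standing on the bench; origin at the centre of its underside. A bystander: leave it alone
- cap3: loose black moulded end cap, a solid disc 60 mm across and 36 mm tall standing on the bench; origin at the centre of its underside. A bystander: leave it alone
- cap4: loose black moulded end cap, a solid disc 60 mm across and 36 mm tall standing on the bench; origin at the centre of its underside. A bystander: leave it alone
- jar: loose pale translucent jar with a white cap, 64 mm across and 85 mm tall; origin at the centre of its underside. A bystander: leave it alone
Things that resemble listed ones, but are neither listed nor needed, are in the scene too. Several things have the shape of the driver; the one meant has the colours described above.

How it is judged:
On the way, in this order (a step that is already met when the one before it is completed fails the run):
1. the screwdriver lies flat on the blue mat (x of driver in the frame of mat_blue between -0.1 and 0.1 m and y of driver in the frame of mat_blue between -0.055 and 0.055 m and height (world z) of driver below 0.012 m and angle between driver's own z axis and vertical below 0.12 rad), for 0.2 s.
2. the pry blade, touching the cover, has lifted it by more than 10 degrees (value of joint cover above 0.175 rad and contact force between pry_blade and cover above 0.2 N), for 0.1 s.
At the end, for the whole second after the job is handed in: the cover stands open at 60 degrees, give or take 8 degrees; the screwdriver lies flat and still on the blue mat and the pry blade on the black mat, each with its origin over the mat (within 100 mm of the middle along the mat and 55 mm across) (all of step 1 and value of joint cover between 0.907 and 1.187 rad and x of pry_blade in the frame of mat_black between -0.1 and 0.1 m and y of pry_blade in the frame of mat_black between -0.055 and 0.055 m and height (world z) of pry_blade below 0.012 m and angle between pry_blade's own z axis and vertical below 0.12 rad and linear speed of each of driver, pry_blade below 0.02 m/s and contact force between pry_blade and cover below 0.1 N); the robot touches nothing.
It fails at once if cap1 is pushed more than 30 mm or tipped over (distance of cap1 from where it was at the start of the episode above 0.03 m or angle between cap1's own z axis and vertical above 0.5 rad).
It fails at once if cap2 is pushed more than 30 mm or tipped over (distance of cap2 from where it was at the start of the episode above 0.03 m or angle between cap2's own z axis and vertical above 0.5 rad).
It fails at once if cap3 is pushed more than 30 mm or tipped over (distance of cap3 from where it was at the start of the episode above 0.03 m or angle between cap3's own z axis and vertical above 0.5 rad).
It fails at once if cap4 is pushed more than 30 mm or tipped over (distance of cap4 from where it was at the start of the episode above 0.03 m or angle between cap4's own z axis and vertical above 0.5 rad).
It fails at once if jar is pushed more than 30 mm or tipped over (distance of jar from where it was at the start of the episode above 0.03 m or angle between jar's own z axis and vertical above 0.5 rad).
It also fails if it takes over 67 s, if anything falls off the work surface, if the arm or the gripper's body presses on something with over 40 N, if the wrist force passes 120 N, or if a joint passes its speed limit or range.

### The arm

A 6-joint arm with a two-finger parallel gripper is mounted at the origin on the work surface. World frame = base frame: x ahead of the robot, y to its left, z up, the work surface at z = 0. Lengths are in m, angles in rad, forces in N, time in s.
With the tool pointing down it reaches from about 0.35 to 0.775 m from the base axis. Payload 7.3 kg.
Tool frame: the origin (TCP) lies at the centre of the arm's flange, where the gripper is bolted on; the fingertips stand 178 mm ahead of it and the grasp point (between the pads) lies 159 mm ahead of it; z points along the fingers, y is the line along which they close (so a half turn about z gives the same grasp; the last joint's range is limited). The gripper opens to 92 mm and grips with 3 to 60 N. Pads are 19 mm wide; open, the fingers measure 130 mm over their backs; the gripper's body (75 mm by 190 mm) begins 47 mm behind the grasp point.
Start: joints at [-1.466, 0.342, 1.524, -0, 1.275, -0.146], TCP at [0.13, -0.509, 0.405] pointing down, gripper open.
Joint ranges: [-2.53, 2.53], [-0.77, 2.02], [0.04, 2.7], [-1, 4.14], [0.28, 2.66], [-3.11, 3.11]. Speed limits (rad/s): [2.57, 2.57, 3.14, 3.14, 3.14, 3.14].

### API

Orientations are given as [roll, pitch, yaw] about the fixed x, y, z axes, in that order (R = Rz(yaw) Ry(pitch) Rx(roll)).
In Python, from cell import telemetry, vision, ticket gives the robot as it stands.
- The arm moves only by the shell command python3 -m crank 'ROWS' [FORCE]. ROWS is JSON, a list of rows, each a list of 5 numbers: the gripper command: -1 is shut, 1 is fully open, values between are in proportion, then the shift along the tool's x, y, z in mm, then the turn about the tool's z in rad. In form: [[fingers, dx, dy, dz, roll], ...]. A call has 1 to 12 rows; each row is the pose to reach, as a shift and turn from the pose commanded when the call began, along the tool's axes at that moment; what a row does not reach only later rows make up. A row lasts 1/12 s, in which the tool goes at most 41.7 mm and 7.16 degrees, less where a joint would pass 70% of its speed; a pose out of reach is approached as far as the arm can. A call with a gripper value outside its range is refused whole. The fingers move at their own pace and stop on an object; FORCE is the grip in N (left out, the last holds). Time passes only in rows, so rows that repeat a pose let the fingers close. It gives the time, the measured TCP pose, the force, the opening and the grip force at its end, in the units of the state.
- telemetry.observe(): the state, without advancing time (a new reading comes with each control period).
- vision.read_camera(name): name is "scene" or "top"; returns (picture, depth): 400x640x3 uint8, red, green, blue; 400x640 float32, m along the optical axis (not along the pixel's ray), 0 where there is no reading.
- vision.get_calibration(name): a dict with "camera_matrix" (3x3 intrinsics, pixels), "rvec" (rotation vector, rad) and "tvec" (3), from world to camera coordinates, as OpenCV has them. Camera axes: x right, y down, z forward; pixel columns grow to the right and rows downward; lengths in m; the calibration is good to about 2 mm. A picture is of the moment at which its call begins. get_calibration takes no time and is no camera call.
- ticket.hand_in(): hands the job in; it is judged then, once.
The state is a dict: "time": time; "qpos": joint angles; "qvel": joint speeds; "joint_efforts": joint torques, N m; "tool_pos": TCP position; "tool_rot": TCP orientation; "contact_force": force on the tool from outside, world axes, zero at the start; "torque": the same for the moment, N m; "opening": finger opening in m; "grip_force": force on a finger pad.
Only numpy, scipy, OpenCV 4.12 (cv2) and the standard library are available. Lean on these libraries where they do the work, as an engineer would, in place of code of your own. Each camera call takes 0.05 s, during which the arm holds its last target. There are 200 camera calls.

## Working session

There is one attempt and no reset: what is moved stays moved. The work goes in short steps, Python scripts to look and compute and a shell command to move; the robot and the scene stay as the last step left them, time stands still between calls to the robot, and variables do not carry over. Pictures are saved under pics/ and viewed, at most 10 in all, crops included, and the job is handed in when it is done.

```bash
mkdir -p pics; ls; cat > h.py <<'E'
import numpy as np, cv2
from cell import telemetry, vision, ticket
def cloud(name):
    im,d=vision.read_camera(name); c=vision.get_calibration(name)
    K=np.array(c["camera_matrix"]);R=cv2.Rodrigues(np.array(c["rvec"],float))[0];t=np.array(c["tvec"],float).ravel()
    v,u=np.mgrid[:400,:640]
    P=np.stack([(u-K[0,2])/K[0,0]*d,(v-K[1,2])/K[1,1]*d,d],-1)
    W=(P-t)@R
    W[d==0]=np.nan
    return im,W
def save(im,fn): cv2.imwrite('pics/'+fn,im[:,:,::-1])
E
python3 - <<'E'
from h import *
for n in("top","scene"):
    im,W=cloud(n); save(im,n+'0.png'); np.savez('/tmp/'+n,im=im,W=W)
print(telemetry.observe())
E
```

```text
pics
{'time': 0.1, 'qpos': array([-1.46597842e+00,  3.42698650e-01,  1.52487330e+00,  1.11970275e-06,
        1.27535729e+00, -1.46005962e-01]), 'qvel': array([ 0.00049136, -0.00216273, -0.00279813,  0.00010889, -0.00080887,
        0.00011622]), 'joint_efforts': array([ 9.97704592e-04, -4.32005060e+01, -2.44694173e+01,  7.18611851e-02,
        5.25260519e-02, -5.08603114e-05]), 'tool_pos': array([ 0.13031508, -0.50847469,  0.40410743]), 'tool_rot': array([-3.14027044e+00, -1.95516454e-04,  2.50823415e-01]), 'contact_force': array([ 0.02976403, -0.96820285,  0.54885889]), 'torque': array([ 0.03562952,  0.01005199, -0.01653396]), 'grip_force': 0.0, 'opening': 0.09222703561938804}
```

View pics/top0.png

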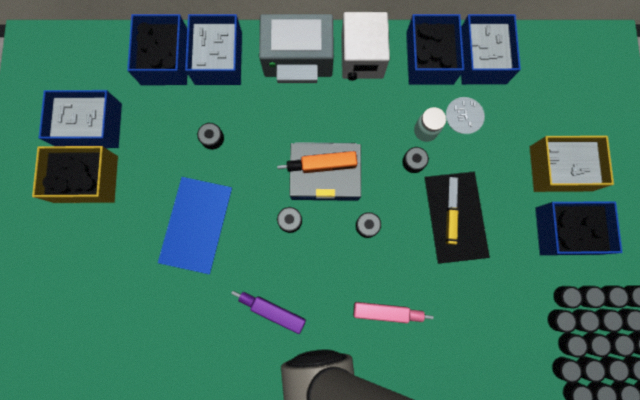

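View pics/scene0.png

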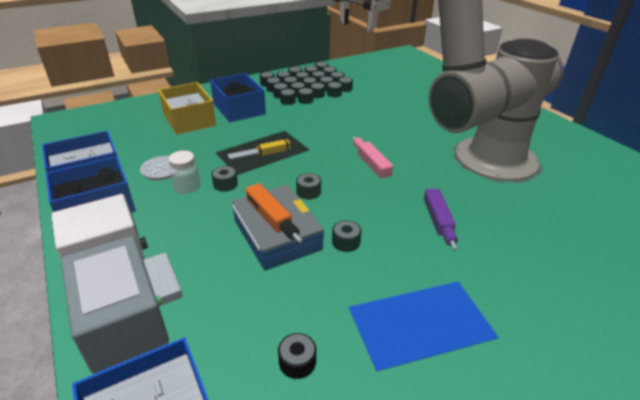

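The top view shows the orange driver on the tester around (330,162), its nose to the left. The blue mat is at (195,225), the pry blade at (453,210) with its tip up (away from the robot), and the notch patch at (325,193). Two caps, (289,219) and (369,224), flank the notch. The other two are at (416,159) and (210,134).

```bash
cat >> h.py <<'E'
def blob(im,W,lo,hi,box,zr):
    hsv=cv2.cvtColor(im,cv2.COLOR_RGB2HSV); m=cv2.inRange(hsv,lo,hi)>0
    b=np.zeros_like(m); b[box[1]:box[3],box[0]:box[2]]=1
    m&=b&(W[...,2]>zr[0])&(W[...,2]<zr[1])
    P=W[m]
    r=cv2.minAreaRect((P[:,:2]*1000).astype(np.float32))
    return P,r
E
python3 - <<'E'
from h import *
f=np.load('/tmp/top.npz');im,W=f['im'],f['W']
def rep(n,lo,hi,box,zr):
    P,r=blob(im,W,lo,hi,box,zr)
    print(n,len(P),P.mean(0).round(4),'zmed',np.median(P[:,2]).round(4),'rect',np.round(r[0],1),np.round(r[1],1),round(r[2],1))
A=(0,0,0);Z=(180,255,255)
rep('driver',(3,150,100),(20,255,255),(270,140,370,185),(.06,.2))
rep('nose',(0,0,0),(180,255,70),(275,150,305,180),(.07,.2))
rep('coverTop',(0,0,60),(180,70,255),(280,135,370,205),(.048,.068))
rep('patch',(22,120,100),(35,255,255),(300,180,350,205),(.03,.2))
rep('blue',(105,150,80),(125,255,255),(150,170,240,280),(-.01,.02))
rep('black',(0,0,0),(180,255,60),(420,165,495,270),(-.01,.008))
rep('handle',(18,120,100),(35,255,255),(435,195,470,250),(.015,.05))
rep('blade',(0,0,110),(180,60,255),(435,170,470,212),(.005,.05))
for i,b in enumerate([(270,200,305,238),(352,207,388,243),(400,143,432,176),(192,118,228,152)]):
    rep('cap%d'%i,A,Z,b,(.03,.045))
rep('jar',A,Z,(412,100,450,145),(.07,.1))
E
```

```text
driver 783 [ 0.6568 -0.0075  0.0922] zmed 0.0924 rect [657.7  -7.8] [ 34.4 128.5] 5.6
nose 150 [0.6479 0.0735 0.0852] zmed 0.0862 rect [649.1  73.4] [22.6 33.3] 2.5
coverTop 2538 [ 6.401e-01 -2.000e-04  5.860e-02] zmed 0.0587 rect [6.472e+02 5.000e-01] [169.3 133.4] 88.6
patch 127 [0.588  0.0012 0.0592] zmed 0.0591 rect [588.5   1.2] [43.  15.8] 86.8
blue 4617 [0.5207 0.321  0.0036] zmed 0.0036 rect [522.8 321.1] [130.1 219.2] 77.4
black 3641 [ 0.5324 -0.3274  0.0037] zmed 0.0038 rect [ 548.9 -324.3] [243.4 132.7] 6.9
handle 280 [ 0.5103 -0.3072  0.0278] zmed 0.0279 rect [ 509.2 -307.1] [22.1 82.3] 84.4
blade 243 [ 0.5961 -0.3162  0.0173] zmed 0.0173 rect [ 595.5 -318.8] [24.4 79.8] 86.3
cap0 477 [0.5297 0.0886 0.0371] zmed 0.0372 rect [529.5  87.8] [57.9 57.6] 0.8
cap1 484 [ 0.5153 -0.1015  0.0372] zmed 0.0373 rect [ 515.5 -101.7] [57.6 58.3] 46.4
cap2 452 [ 0.6781 -0.2236  0.0371] zmed 0.0371 rect [ 677.9 -223.3] [57.9 57.8] 89.5
cap3 453 [0.7428 0.2869 0.037 ] zmed 0.0371 rect [743.3 287.8] [59.3 57.7] 44.5
jar 462 [ 0.7611 -0.2579  0.0849] zmed 0.0855 rect [ 763.1 -259.4] [55.6 55.5] 14.1
```

```bash
cat >> h.py <<'E'
from scipy.spatial.transform import Rotation as Ro
def go(x,y,z,yaw):
    "row from present pose to grasp point x,y,z (m), yaw in rad"
    s=telemetry.observe();R=Ro.from_euler('xyz',s['tool_rot']).as_matrix()
    d=R.T@(np.array([x,y,z+.159])-s['tool_pos'])*1000
    print(np.round(d,1),'roll',round(-((yaw-s['tool_rot'][2]+np.pi)%(2*np.pi)-np.pi),3))
E
python3 - <<'E'
from h import *
go(.45,-.33,.25,.25);go(.657,-.003,.17,1.67)
E
```

```text
[354.  -93.5  -4.7] roll 0.001
[ 635.6 -358.8   75.7] roll -1.419
```

```bash
python3 -m crank '[[1,177,-47,0,-0.3],[1,177,-47,0,-0.6],[1,177,-47,0,-0.6],[1,354,-94,0,-0.9],[1,354,-94,0,-0.9],[1,354,-94,0,-0.9],[1,354,-94,0,-0.9],[1,354,-94,0,-1],[1,495,-226,0,-1.2],[1,495,-226,0,-1.419],[1,495,-226,0,-1.419],[1,495,-226,0,-1.419]]' 20
python3 -c "
from h import *
go(.657,-.003,.15,1.67)"
```

```text
time: 1.1
tool_pos: [0.5213, -0.2099, 0.4043]
tool_rot: [-3.141, -0.0, 1.676]
contact_force: [0.7, -0.3, -0.7]
opening: 0.0917
grip_force: 0.0
[191.5 156.8  95.2] roll 0.006
```

```bash
python3 -c "
from h import *
go(.657,-.003,.082,1.67)
f=np.load('/tmp/top.npz');im,W=f['im'],f['W']
m=(W[...,2]>.056)&(W[...,2]<.062);m[:130]=0;m[210:]=0;m[:,:270]=0;m[:,380:]=0
P=W[m];print(len(P),cv2.minAreaRect((P[:,:2]*1000).astype(np.float32)),[np.percentile(P[:,i],[1,99]) for i in (0,1)])
"
```

```text
[191.4 156.9 163.2] roll 0.006
2408 ((646.5162353515625, 1.2179412841796875), (169.56007385253906, 132.7583465576172), 88.58842468261719) [array([0.58180051, 0.71074841]), array([-0.08289065,  0.08430084])]
```

```bash
python3 -m crank '[[1,64,52,20,0],[1,128,104,60,0],[1,191,157,95,0],[1,191,157,95,0],[1,191,157,95,0],[1,191,157,95,0],[1,191,157,95,0],[1,191,157,95,0]]'
python3 -c "
from h import *
im,W=cloud('scene');save(im,'a.png')
go(.657,-.003,.081,1.67)"
```

```text
time: 1.77
tool_pos: [0.6584, -0.0029, 0.3066]
tool_rot: [-3.138, -0.002, 1.674]
contact_force: [0.4, 0.3, 0.4]
opening: 0.0922
grip_force: 0.0
[ 2.  -0.4 68. ] roll 0.003
```

View pics/a.png

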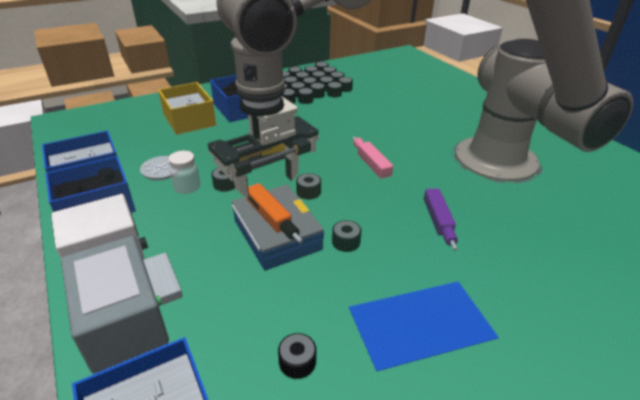

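The gripper stands over the orange driver at (268,208), with its fingers either side of the body.

```bash
python3 -m crank '[[1,0,0,25,0],[1,0,0,48,0],[1,0,0,62,0],[1,0,0,68,0],[1,0,0,68,0],[-1,0,0,68,0],[-1,0,0,68,0],[-1,0,0,68,0],[-1,0,0,68,0],[-1,0,0,68,0],[-1,0,0,68,0],[-1,0,0,68,0]]' 30
python3 -m crank '[[-1,0,0,-10,0],[-1,0,0,-30,0],[-1,0,0,-55,0],[-1,0,0,-80,0],[-1,0,0,-80,0]]'
python3 -c "
from h import *
go(.5228,.321,.15,2.92)"
```

```text
time: 2.82
tool_pos: [0.6578, -0.0062, 0.2419]
tool_rot: [3.141, 0.0, 1.67]
contact_force: [0.1, 0.6, -0.4]
opening: 0.0498
grip_force: 0.0
time: 3.23
tool_pos: [0.6588, -0.0062, 0.3284]
tool_rot: [3.132, 0.002, 1.67]
contact_force: [1.0, -0.4, 1.0]
opening: 0.0165
grip_force: 0.0
[ 339.1 -103.1   17.6] roll -1.25
```

The fingers are slower than I allowed for, so they closed while I was already lifting and missed the driver. I'll reopen, check the driver and try again.

```bash
python3 -m crank '[[1,0,0,-60,0],[1,0,0,-60,0],[1,0,0,-60,0],[1,0,0,-60,0],[1,0,0,-60,0],[1,0,0,-60,0],[1,0,0,-60,0],[1,0,0,-60,0],[1,0,0,-60,0],[1,0,0,-60,0],[1,0,0,-60,0],[1,0,0,-60,0]]' 
python3 -c "
from h import *
im,W=cloud('scene')
P,r=blob(im,W,(3,150,100),(20,255,255),(230,170,320,250),(.085,.2));print(len(P),P.mean(0),r)
f=np.load('/tmp/scene.npz')
P,r=blob(f['im'],f['W'],(3,150,100),(20,255,255),(230,170,320,250),(.085,.2));print(len(P),P.mean(0),r)
go(.657,-.003,.081,1.67)
"
```

```text
time: 4.23
tool_pos: [0.6578, -0.0062, 0.3816]
tool_rot: [-3.142, 0.0, 1.67]
contact_force: [0.1, 0.3, 1.0]
opening: 0.0899
grip_force: 0.0
726 [0.66168988 0.00208494 0.09051408] ((660.880615234375, -2.674163818359375), (34.42354202270508, 125.29458618164062), 5.395820140838623)
725 [0.66202949 0.00221079 0.09044529] ((660.9332275390625, -3.457275390625), (34.83883285522461, 126.56584930419922), 5.480645179748535)
[  3.3  -0.4 141.7] roll -0.0
```

```bash
python3 -m crank '[[1,3,-1,40,0],[1,3,-1,80,0],[1,3,-1,110,0],[1,3,-1,130,0],[1,3,-1,140,0],[1,3,-1,142,0],[-1,3,-1,142,0],[-1,3,-1,142,0],[-1,3,-1,142,0],[-1,3,-1,142,0],[-1,3,-1,142,0],[-1,3,-1,142,0]]' 30
python3 -m crank '[[-1,0,0,0,0],[-1,0,0,0,0],[-1,0,0,0,0],[-1,0,0,0,0],[-1,0,0,0,0],[-1,0,0,0,0],[-1,0,0,0,0]]'
```

```text
time: 5.28
tool_pos: [0.6565, -0.0034, 0.2405]
tool_rot: [3.14, 0.0, 1.67]
contact_force: [0.7, -0.6, -0.5]
opening: 0.0564
grip_force: 0.0
time: 5.87
tool_pos: [0.6566, -0.0034, 0.2398]
tool_rot: [3.141, 0.0, 1.67]
contact_force: [1.8, 0.3, -0.3]
opening: 0.0359
grip_force: 30.0
```

```bash
python3 -m crank '[[-1,0,0,-8,0],[-1,0,0,-25,0],[-1,0,0,-50,0],[-1,0,0,-75,0],[-1,0,0,-80,0],[-1,0,0,-80,0]]'
python3 -c "
from h import *
go(.5228,.321,.16,2.92)"
```

```text
time: 6.37
tool_pos: [0.6566, -0.0034, 0.3215]
tool_rot: [3.138, 0.001, 1.67]
contact_force: [0.9, 0.5, -3.3]
opening: 0.0361
grip_force: 30.0
[ 336.  -101.     1.9] roll -1.25
```

```bash
python3 -m crank '[[-1,28,-8,0,-0.1],[-1,56,-17,0,-0.2],[-1,84,-25,0,-0.31],[-1,112,-34,0,-0.42],[-1,140,-42,0,-0.52],[-1,168,-50,0,-0.62],[-1,196,-59,0,-0.73],[-1,224,-67,0,-0.83],[-1,252,-76,0,-0.94],[-1,280,-84,0,-1.04],[-1,308,-92,0,-1.15],[-1,336,-101,0,-1.25]]'
python3 -m crank '[[-1,0,0,0,0],[-1,0,0,0,0],[-1,0,0,0,0]]'
python3 -c "
from h import *
go(.5228,.321,.03,2.92)
im,W=cloud('scene');save(im,'b.png')
P,r=blob(im,W,(3,150,100),(20,255,255),(0,0,640,400),(.085,.3));print(len(P),P.mean(0),r,np.percentile(P[:,2],[5,50,95]))"
```

```text
time: 7.37
tool_pos: [0.5215, 0.322, 0.3173]
tool_rot: [-3.139, -0.003, 2.925]
contact_force: [1.7, 0.1, -3.9]
opening: 0.0356
grip_force: 30.0
time: 7.62
tool_pos: [0.5224, 0.3206, 0.318]
tool_rot: [-3.139, -0.002, 2.919]
contact_force: [0.1, 0.0, -2.9]
opening: 0.0358
grip_force: 30.0
[ -0.5   0.7 129. ] roll -0.001
990 [0.56637921 0.31720766 0.16529921] ((564.3253784179688, 328.51806640625), (63.80448913574219, 60.52881622314453), 79.7533950805664) [0.14497139 0.16868597 0.17058832]
```

```bash
python3 -m crank '[[-1,0,0,35,0],[-1,0,0,70,0],[-1,0,0,95,0],[-1,0,0,112,0],[-1,0,0,122,0],[-1,0,0,127,0],[-1,0,0,130,0],[-1,0,0,132,0],[-1,0,0,133,0],[-1,0,0,133,0]]'
```

```text
time: 8.5
tool_pos: [0.523, 0.321, 0.1876]
tool_rot: [3.141, 0.001, 2.92]
contact_force: [0.3, 0.1, -2.9]
opening: 0.0357
grip_force: 30.0
```

```bash
python3 -m crank '[[-1,0,0,1,0],[-1,0,0,2,0],[-1,0,0,3,0],[-1,0,0,3,0]]'; python3 -m crank '[[-1,0,0,0.5,0],[-1,0,0,1,0],[-1,0,0,1,0]]'
```

```text
time: 8.83
tool_pos: [0.5228, 0.3212, 0.1848]
tool_rot: [3.141, 0.001, 2.92]
contact_force: [-1.0, -0.4, 3.7]
opening: 0.036
grip_force: 30.0
time: 9.08
tool_pos: [0.5228, 0.3211, 0.1848]
tool_rot: [3.141, 0.001, 2.92]
contact_force: [-4.4, -2.1, 12.6]
opening: 0.0357
grip_force: 30.0
```

Touchdown. Next: release, then lift.

```bash
python3 -m crank '[[1,0,0,-1,0],[1,0,0,-1,0],[1,0,0,-1,0],[1,0,0,-1,0],[1,0,0,-1,0],[1,0,0,-1,0],[1,0,0,-1,0],[1,0,0,-1,0],[1,0,0,-10,0],[1,0,0,-40,0],[1,0,0,-80,0],[1,0,0,-120,0]]'
python3 -m crank '[[1,0,0,-40,0.1],[1,0,0,-80,0.2],[1,0,0,-80,0.3],[1,0,0,-80,0.4]]'
python3 -c "
from h import *
im,W=cloud('top');save(im,'c.png')
P,r=blob(im,W,(3,150,100),(20,255,255),(0,100,350,400),(.02,.3));print(len(P),P.mean(0),r,np.percentile(P[:,2],[5,50,95]))
P,r=blob(im,W,(18,120,100),(35,255,255),(435,195,470,250),(.015,.05));print(r)
# blade axis: fit line to steel+handle
m=(W[...,2]>.012)&(W[...,2]<.035);m[:165]=0;m[260:]=0;m[:,:430]=0;m[:,475:]=0
Q=(W[m][:,:2]*1000).astype(np.float32);print(len(Q),cv2.minAreaRect(Q))
go(.523,-.3085,.2,-.105)"
```

```text
time: 10.08
tool_pos: [0.5224, 0.3208, 0.3038]
tool_rot: [-3.14, -0.002, 2.92]
contact_force: [1.5, 0.3, 0.7]
opening: 0.0917
grip_force: 0.0
time: 10.42
tool_pos: [0.5228, 0.3211, 0.3872]
tool_rot: [3.135, 0.004, 2.515]
contact_force: [-0.2, 0.6, -0.2]
opening: 0.092
grip_force: 0.0
435 [0.52575972 0.31151611 0.04185796] ((518.5104370117188, 281.6034851074219), (103.43623352050781, 128.4176483154297), 80.04454040527344) [0.03203147 0.03721918 0.04106781]
((509.2091369628906, -307.02679443359375), (23.160526275634766, 81.87329864501953), 83.53791046142578)
639 ((551.42626953125, -311.4578552246094), (23.650787353515625, 166.7261962890625), 83.99738311767578)
[-372.5 -507.5   25.3] roll 2.614
```

View pics/c.png

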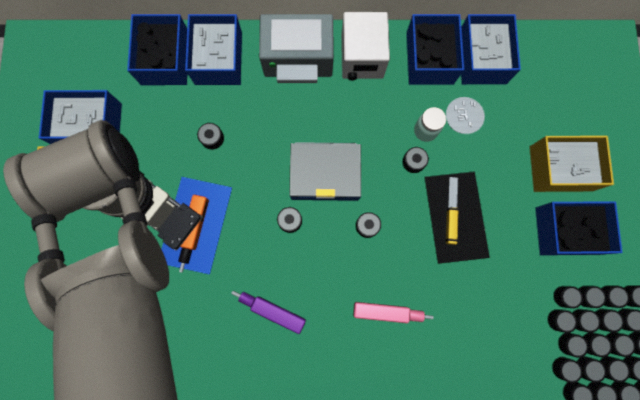

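```bash
python3 -c "
from h import *
im,W=cloud('top')
m=(W[...,2]>.056)&(W[...,2]<.062);m[:130]=0;m[210:]=0;m[:,:270]=0;m[:,380:]=0
P=W[m];print(len(P),cv2.minAreaRect((P[:,:2]*1000).astype(np.float32)))
P,r=blob(im,W,(22,120,100),(35,255,255),(300,180,350,205),(.03,.2));print(P.mean(0),r)
go(.541,-.3104,.15,3.036)"
```

```text
3388 ((646.6585693359375, 0.9782867431640625), (169.3632049560547, 134.08421325683594), 88.81532287597656)
[0.58802599 0.00087697 0.0594021 ] ((588.0736083984375, 1.2618389129638672), (42.935245513916016, 15.738604545593262), 85.24978637695312)
[-383.2 -502.1   74.7] roll -0.517
```

```bash
python3 -m crank '[[1,-31,-41,0,-0.05],[1,-62,-82,0,-0.1],[1,-94,-123,0,-0.15],[1,-125,-164,0,-0.2],[1,-153,-201,0,-0.25],[1,-180,-236,0,-0.3],[1,-207,-271,0,-0.35],[1,-234,-306,0,-0.4],[1,-261,-342,0,-0.45],[1,-287,-376,0,-0.517],[1,-310,-406,0,-0.517],[1,-310,-406,0,-0.517]]'
python3 -c "
from h import *
go(.541,-.3104,.1,3.036)"
```

```text
time: 11.52
tool_pos: [0.5374, -0.1808, 0.3826]
tool_rot: [3.141, -0.001, 3.041]
contact_force: [0.1, -0.2, 0.3]
opening: 0.0916
grip_force: 0.0
[ -16.8 -128.6  123.6] roll 0.005
```

```bash
python3 -m crank '[[1,-5,-35,10,0],[1,-10,-70,30,0],[1,-14,-100,60,0],[1,-17,-120,85,0],[1,-17,-129,105,0],[1,-17,-129,120,0],[1,-17,-129,124,0],[1,-17,-129,124,0]]'
python3 -c "
from h import *
go(.541,-.3104,.024,3.036)"
```

```text
time: 12.18
tool_pos: [0.5409, -0.3086, 0.2572]
tool_rot: [3.14, -0.003, 3.039]
contact_force: [0.7, -0.3, 0.1]
opening: 0.0918
grip_force: 0.0
[-0.5 -1.9 74.2] roll 0.003
```

```bash
python3 -m crank '[[1,0,-2,30,0],[1,0,-2,55,0],[1,0,-2,68,0],[1,0,-2,73,0],[1,0,-2,74,0],[1,0,-2,74,0],[-1,0,-2,74,0],[-1,0,-2,74,0],[-1,0,-2,74,0],[-1,0,-2,74,0],[-1,0,-2,74,0],[-1,0,-2,74,0]]' 60
python3 -m crank '[[-1,0,0,0,0],[-1,0,0,0,0],[-1,0,0,0,0],[-1,0,0,0,0],[-1,0,0,0,0],[-1,0,0,0,0],[-1,0,0,0,0],[-1,0,0,0,0],[-1,0,0,0,0]]'
```

```text
time: 13.18
tool_pos: [0.5411, -0.3109, 0.1849]
tool_rot: [-3.141, 0.0, 3.037]
contact_force: [0.5, -0.5, 0.3]
opening: 0.0564
grip_force: 0.0
time: 13.93
tool_pos: [0.5411, -0.3108, 0.1847]
tool_rot: [-3.142, -0.0, 3.037]
contact_force: [-0.8, -0.1, -0.1]
opening: 0.0216
grip_force: 60.0
```

```bash
python3 -m crank '[[-1,0,0,-10,0],[-1,0,0,-40,0],[-1,0,0,-75,0],[-1,0,0,-105,0],[-1,0,0,-120,0],[-1,0,0,-120,0]]'
python3 -c "
from h import *
go(.445,.0015,.145,3.12)"
```

```text
time: 14.43
tool_pos: [0.5418, -0.3113, 0.31]
tool_rot: [-3.137, 0.008, 3.037]
contact_force: [0.9, -0.0, -1.1]
opening: 0.0216
grip_force: 60.0
[129.  301.    3.7] roll -0.083
```

```bash
python3 -m crank '[[-1,13,30,0,-0.01],[-1,26,60,0,-0.02],[-1,39,90,0,-0.03],[-1,52,120,0,-0.04],[-1,65,150,0,-0.05],[-1,77,180,0,-0.06],[-1,90,210,0,-0.07],[-1,103,240,0,-0.08],[-1,116,270,0,-0.083],[-1,124,290,0,-0.083],[-1,129,301,0,-0.083],[-1,129,301,0,-0.083]]'
python3 -m crank '[[-1,0,0,30,0],[-1,0,0,60,0],[-1,0,0,60,0],[-1,0,0,60,0]]'
python3 -c "
from h import *
im,W=cloud('scene');save(cv2.resize(im[120:300,180:400],None,fx=3,fy=3),'d.png')
im,W=cloud('top')
m=(W[...,2]>.07)&(W[...,2]<.1);m[:130]=0;m[260:]=0;m[:,:300]=0;m[:,350:]=0
P=W[m];i=P[:,0].argsort();print(len(P),P[i[-8:]].round(4))
go(.445,.0015,.0552,3.12)"
```

```text
time: 15.43
tool_pos: [0.4433, 0.0037, 0.3042]
tool_rot: [3.141, -0.002, 3.122]
contact_force: [-0.5, 1.1, -0.6]
opening: 0.0217
grip_force: 60.0
time: 15.77
tool_pos: [0.4443, 0.0012, 0.2438]
tool_rot: [3.141, -0.004, 3.119]
contact_force: [0.5, 0.9, -1.2]
opening: 0.0213
grip_force: 60.0
8 [[ 5.361e-01 -7.200e-03  7.820e-02]
 [ 5.363e-01 -9.600e-03  7.690e-02]
 [ 5.363e-01 -2.700e-03  7.710e-02]
 [ 5.364e-01 -5.000e-03  7.680e-02]
 [ 5.383e-01  2.000e-03  7.950e-02]
 [ 5.387e-01  4.200e-03  7.730e-02]
 [ 5.388e-01  6.500e-03  7.660e-02]
 [ 5.389e-01 -4.000e-04  7.600e-02]]
[ 0.1  0.2 31.5] roll -0.001
```

View pics/d.png

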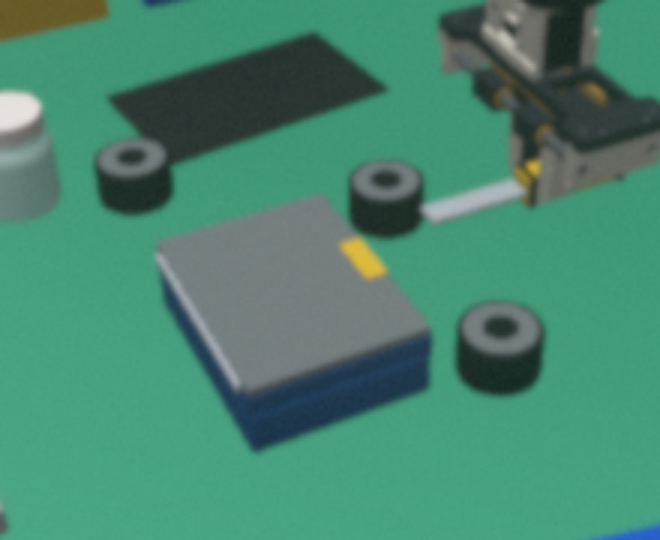

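The tip measures (0.539, 0.000), with mid-blade height about 74 mm, as predicted. The blade is level and lined up with the yellow patch.

```bash
python3 -m crank '[[-1,0,0,12,0],[-1,0,0,24,0],[-1,0,0,30,0],[-1,0,0,30,0],[-1,0,0,30,0]]'
python3 -m crank '[[-1,-12,0,0,0],[-1,-24,0,0,0],[-1,-36,0,0,0],[-1,-40,0,0,0],[-1,-44,0,0,0],[-1,-48,0,0,0],[-1,-48,0,0,0]]'
```

```text
time: 16.28
tool_pos: [0.4447, 0.0018, 0.2155]
tool_rot: [-3.141, 0.001, 3.12]
contact_force: [-0.0, 0.4, -1.1]
opening: 0.0216
grip_force: 60.0
time: 16.87
tool_pos: [0.4926, 0.0009, 0.215]
tool_rot: [-3.141, 0.001, 3.12]
contact_force: [0.1, -0.5, -1.3]
opening: 0.0217
grip_force: 60.0
```

```bash
python3 -m crank '[[-1,-5,0,0,0],[-1,-10,0,0,0],[-1,-15,0,0,0],[-1,-20,0,0,0],[-1,-20,0,0,0]]'
python3 -m crank '[[-1,0,0,-3,0],[-1,0,0,-6,0],[-1,0,0,-9,0],[-1,0,0,-12,0],[-1,0,0,-15,0],[-1,0,0,-15,0]]'
```

```text
time: 17.28
tool_pos: [0.5133, 0.0004, 0.2148]
tool_rot: [-3.141, 0.001, 3.12]
contact_force: [-0.0, 0.1, -1.4]
opening: 0.0213
grip_force: 60.0
time: 17.78
tool_pos: [0.5121, 0.0006, 0.2303]
tool_rot: [-3.141, 0.0, 3.12]
contact_force: [0.7, 0.8, -1.4]
opening: 0.0216
grip_force: 60.0
```

```bash
python3 -c "
from h import *
im,W=cloud('scene');save(cv2.resize(im[120:300,180:400],None,fx=3,fy=3),'e.png')"
```

```text
(no output)
```

View pics/e.png

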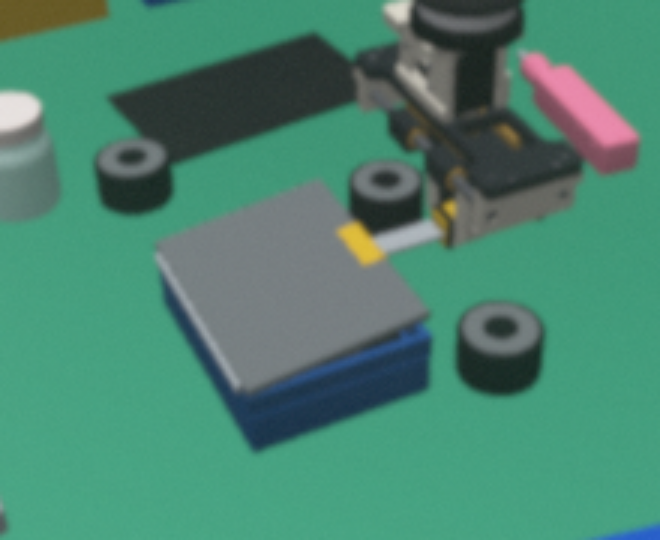

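The blade is under the patch and the cover has started to open, so I'll follow the hinge arc.

```bash
python3 -m crank '[[-1,-1,0,-7,0],[-1,-3,0,-15,0],[-1,-6,0,-23,0],[-1,-10,0,-32,0],[-1,-15,0,-40,0],[-1,-20,0,-48,0],[-1,-27,0,-54,0],[-1,-34,0,-60,0],[-1,-41,0,-65,0],[-1,-41,0,-65,0]]'
cat >> h.py <<'E'
def cover():
    for n in('top','scene'):
        im,W=cloud(n)
        hsv=cv2.cvtColor(im,cv2.COLOR_RGB2HSV)
        m=(hsv[...,1]<70)&(hsv[...,2]>40)&(W[...,0]>.61)&(W[...,0]<.725)&(abs(W[...,1])<.08)&(W[...,2]>.065)&(W[...,2]<.19)&(abs(W[...,1])>.03)
        P=W[m]
        if len(P)<50: print(n,len(P));continue
        a=np.polyfit(P[:,2],P[:,0],1); r=P[:,0]-np.polyval(a,P[:,2])
        k=abs(r)<.01; a=np.polyfit(P[k,2],P[k,0],1)
        print(n,k.sum(),len(P),'angle',np.degrees(np.arctan2(1,-a[0])),'x at z.05',np.polyval(a,.05),'zmax',P[k,2].max())
    return im
E
python3 -c "
from h import *
im=cover();save(cv2.resize(im[120:300,180:400],None,fx=3,fy=3),'f.png')"
```

```text
time: 18.67
tool_pos: [0.5544, -0.0004, 0.2966]
tool_rot: [-3.141, 0.004, 3.12]
contact_force: [-0.1, 0.6, -0.4]
opening: 0.0216
grip_force: 60.0
top 0
scene 1871 1871 angle 51.59840920606891 x at z.05 0.7211524299035019 zmax 0.15694000434808025
```

View pics/f.png

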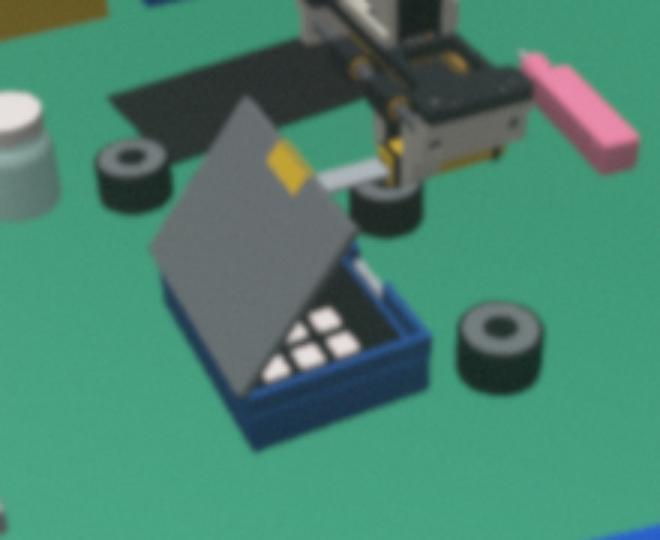

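The cover stands at about 51° with the blade holding it. A bit further to 60°.

```bash
python3 -m crank '[[-1,-4,0,-3,0],[-1,-8,0,-6,0],[-1,-12,0,-8,0],[-1,-14,0,-9,0],[-1,-14,0,-9,0]]'
python3 -c "
from h import *
cover()"
```

```text
time: 19.18
tool_pos: [0.5677, -0.0007, 0.3039]
tool_rot: [-3.141, 0.001, 3.12]
contact_force: [-1.7, 0.9, -0.9]
opening: 0.0213
grip_force: 60.0
top 0
scene 1722 1722 angle 59.84526216256168 x at z.05 0.7205035197338342 zmax 0.1666361927822932
```

```bash
python3 -m crank '[[-1,8,0,3,0],[-1,25,0,6,0],[-1,50,0,6,0],[-1,80,0,6,0],[-1,110,0,6,0],[-1,120,0,6,0],[-1,120,0,6,0]]'
python3 -c "
from h import *
cover(); go(.541,-.3104,.145,3.037)"
```

```text
time: 19.87
tool_pos: [0.4453, 0.0022, 0.2979]
tool_rot: [-3.142, -0.001, 3.12]
contact_force: [0.5, 0.0, -1.0]
opening: 0.0214
grip_force: 60.0
top 649 649 angle 58.64411680363998 x at z.05 0.7224494512945 zmax 0.16991017292914098
scene 1729 1729 angle 59.937062682673705 x at z.05 0.720379742139361 zmax 0.16660755940404287
[ -99.9 -310.1   -5.2] roll 0.083
```

```bash
python3 -m crank '[[-1,-2,-30,0,0.01],[-1,-5,-60,0,0.02],[-1,-12,-90,0,0.03],[-1,-22,-120,0,0.04],[-1,-34,-150,0,0.05],[-1,-48,-180,0,0.06],[-1,-62,-210,0,0.07],[-1,-76,-240,0,0.083],[-1,-88,-270,0,0.083],[-1,-96,-295,0,0.083],[-1,-100,-310,0,0.083],[-1,-100,-310,0,0.083]]'
python3 -c "
from h import *
im,W=cloud('scene')
P,r=blob(im,W,(20,120,100),(35,255,255),(200,60,420,250),(.05,.3));print(len(P),P.mean(0))
go(.541,-.3104,.029,3.037)"
```

```text
time: 20.97
tool_pos: [0.5417, -0.314, 0.2971]
tool_rot: [-3.139, 0.002, 3.034]
contact_force: [0.5, 0.3, -1.2]
opening: 0.0218
grip_force: 60.0
501 [ 0.58673681 -0.31422159  0.11588562]
[  0.5   1.6 108.9] roll -0.002
```

```bash
python3 -m crank '[[-1,0,2,25,0],[-1,0,2,55,0],[-1,0,2,80,0],[-1,0,2,95,0],[-1,0,2,103,0],[-1,0,2,107,0],[-1,0,2,109,0],[-1,0,2,109,0],[-1,0,2,109,0]]'
python3 -m crank '[[-1,0,0,1,0],[-1,0,0,2,0],[-1,0,0,3,0],[-1,0,0,3,0]]'
```

```text
time: 21.77
tool_pos: [0.5411, -0.3083, 0.1899]
tool_rot: [-3.14, 0.002, 3.037]
contact_force: [0.1, -1.1, -1.0]
opening: 0.0218
grip_force: 60.0
time: 22.1
tool_pos: [0.5407, -0.3082, 0.1858]
tool_rot: [-3.141, 0.0, 3.037]
contact_force: [-0.2, -0.3, -1.0]
opening: 0.0212
grip_force: 60.0
```

```bash
python3 -m crank '[[-1,0,0,1,0],[-1,0,0,1,0],[-1,0,0,1,0]]'
python3 -m crank '[[0.3,0,0,0,0],[0.3,0,0,0,0],[0.3,0,0,0,0],[0.3,0,0,0,0],[0.3,0,0,0,0],[0.3,0,0,0,0],[0.3,0,0,0,0],[0.3,0,0,0,0]]'
python3 -m crank '[[0.3,0,0,-15,0],[0.3,0,0,-50,0],[0.3,0,0,-90,0],[0.3,0,0,-130,0],[0.3,0,0,-150,0],[0.3,0,0,-150,0],[0.3,0,0,-150,0],[0.3,0,0,-150,0],[0.3,0,0,-150,0]]'
python3 -c "
from h import *
cover()
im,W=cloud('top');save(im,'g.png')
P,r=blob(im,W,(3,150,100),(20,255,255),(100,150,350,300),(.02,.3));print(len(P),P.mean(0),r,np.percentile(P[:,2],[5,50,95]))
im,W=cloud('scene')
P,r=blob(im,W,(20,120,100),(35,255,255),(220,110,320,200),(.005,.06));print(len(P),P.mean(0),r,np.percentile(P[:,2],[5,50,95]))
"
```

```text
time: 22.35
tool_pos: [0.5407, -0.3082, 0.1847]
tool_rot: [-3.142, -0.0, 3.037]
contact_force: [0.3, -0.1, -0.4]
opening: 0.0217
grip_force: 60.0
time: 23.02
tool_pos: [0.5407, -0.3082, 0.1847]
tool_rot: [-3.141, -0.0, 3.037]
contact_force: [0.3, 0.1, 0.0]
opening: 0.0597
grip_force: 0.0
time: 23.77
tool_pos: [0.5404, -0.3079, 0.3328]
tool_rot: [3.14, -0.003, 3.037]
contact_force: [-0.2, -0.6, -0.2]
opening: 0.0597
grip_force: 0.0
top 649 649 angle 58.693085144152 x at z.05 0.7223916077275999 zmax 0.16959952669716263
scene 1720 1720 angle 59.87380491332216 x at z.05 0.7204106919489914 zmax 0.16664669485781772
751 [0.52364178 0.31688645 0.03698652] ((524.4805908203125, 317.8445129394531), (33.15483856201172, 127.79027557373047), 77.55709838867188) [0.03265609 0.03719069 0.04031035]
259 [ 0.51455226 -0.29933603  0.02133208] ((513.8060913085938, -314.28118896484375), (87.65193939208984, 56.781124114990234), 3.6672942638397217) [0.00957095 0.02411011 0.027678  ]
```

View pics/g.png

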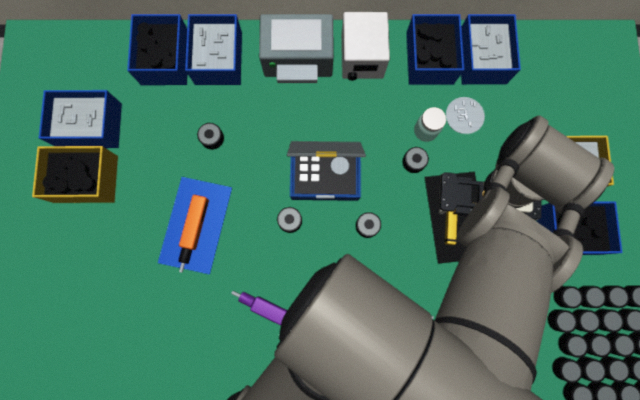

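The driver lies flat on the blue mat at (193,222), the cover stands open at about 59–60°, and the pry blade is back on the black mat at (452,230). The caps and the jar are where they were, and the arm is clear.

```bash
python3 -c "
from h import *
print(ticket.hand_in())"
```

```text
the job is handed in; nothing more can be done
None
```

The job is handed in, but no verdict came back: the driver lies flat on the blue mat, the pry blade is back on the black mat, the cover measures about 59–60° open, and the caps and jar have not visibly moved.

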